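# Load the staining caddy

### The arm

A 6-joint arm with a two-finger parallel gripper is mounted at the origin on the work surface. World frame = base frame: x ahead of the robot, y to its left, z up, the work surface at z = 0. Lengths are in m, angles in degrees, forces in N, time in s.
With the tool pointing down it reaches from about 0.325 to 0.775 m from the base axis. Payload 9.3 kg.
Tool frame: the origin (TCP) lies midway between the tips of the shut fingers; the grasp point (between the pads) lies 19 mm behind it; z points along the fingers, x is the direction in which the jaws open and shut, and the axes are right-handed (so a half turn about z gives the same grasp; the last joint's range is limited). The gripper opens to 85 mm and grips with 20 to 120 N. Pads are 22 mm wide; open, the fingers measure 114 mm over their backs; the gripper's body (76 mm by 85 mm) begins 54 mm behind the grasp point. The pads swing forward as they close: fully open they stand 13 mm farther back than shut.
Start: joints at [-84.488, 14.817, 1.232, 76.415, 0, 81.257], TCP at [0.135, -0.533, 0.231] pointing down, gripper open.
Joint ranges: [-174.27, 174.27], [-52.1, 104.24], [-59.71, 78.15], [-110.17, 111.67], [-87.03, 83.33], [-180, 180]. Speed limits (degrees/s): [127.2, 127.2, 159.86, 180, 180, 180].

### API

Orientations are given as a 3x3 rotation matrix whose columns are the frame's x, y, z axes.
In Python, from station import manip gives the robot as it stands.
- The arm moves only by the tool send_rows, never from a script. Its argument "commands" is text: rows parted by semicolons, each of 5 numbers parted by spaces: the shift along the tool's x, y, z in mm, then the turn about the tool's z in rad, then the finger opening in mm, from 0 to 85.4. In form: dx dy dz spin claw; .... A call has 1 to 8 rows; each row shifts and turns the commanded pose from where the row before left it, along the tool's axes as they then stand; what a row does not reach is not made up. A row lasts 1/10 s, in which the tool goes at most 50 mm and 8.59 degrees, less where a joint would pass 70% of its speed; a pose out of reach is approached as far as the arm can. A call is refused whole if a number of a shift passes 50 or a number of a turn 0.15, either way. A call with a gripper value outside its range is refused whole. The fingers move at their own pace and stop on an object; "grip_force" is the grip in N (left out, the last holds). Time passes only in rows, so rows that do not move let the fingers close. It gives the time, the measured TCP pose, the force and the opening at its end, in the units of the state.
- manip.sense(): the state, without advancing time (a new reading comes with each control period).
- manip.get_image(name): name is "scene" or "top" or "wrist"; returns a dict with "color" (400x640x3 uint8, red, green, blue), "z_map" (400x640 float32, m along the optical axis (not along the pixel's ray), 0 where there is no reading), "vertical_fov" (degrees; the focal length in pixels is half the picture's height over the tangent of half this angle, whatever the lens; pixels are square), "cx", "cy" (the principal point, pixels), "k1" (the pictures are not rectified: a ray, as slopes to the right and down, at radius r is drawn at 1 + k1 r^2 times it, then the intrinsics apply), "T" (4x4, takes a point from camera to world coordinates). Camera axes: x right, y up, looking along -z (the intrinsics and any distortion apply to the point x, -y, -z); pixel columns grow to the right and rows downward; lengths in m; the calibration is good to about 2 mm. A picture is of the moment at which its call begins.
- manip.sign_off(): hands the job in, once; it reports no verdict.
The state is a dict: "clock": time; "joint_pos": joint angles; "joint_velocities": joint speeds; "joint_efforts": joint torques, N m; "ee_pos": TCP position; "tool_rot": TCP orientation; "ft_force": force on the tool from outside, world axes, zero at the start; "wrist_torque": the same for the moment, N m; "gripper_width": finger opening in m.
Only numpy, scipy, OpenCV 4.12 (cv2) and the standard library are available. Lean on these libraries where they do the work, as an engineer would, in place of code of your own. Each camera call takes 0.05 s, during which the arm holds its last target.

### The job

Load the staining caddy: stand each of the four amber bottles with a red, blue, yellow or green cap upright on the floor of the caddy cup that has the colour of its cap. The white bottle with the red cap and the amber bottle with the white cap do not belong in it: leave them standing where they are. The bottles are glass, so do not drop them or tip any over.

Things in the scene. Friction and masses are not known exactly. Their poses are not given: they have to be found in the camera images.
- stain_red: amber (dark brown) stain bottle with a red cap, standing loose on the bench; 82 mm tall over all: round body 42 mm in diameter and 50 mm high with a paper label, a short shoulder, then a ribbed screw cap 26 mm in diameter from 58 to 82 mm above its foot (best gripped by the cap, from above). 60 to 130 g. Origin: centre of its underside, z up along the bottle. It goes into the red cup.
- stain_blue: amber (dark brown) stain bottle with a blue cap, standing loose on the bench; 82 mm tall over all: round body 42 mm in diameter and 50 mm high with a paper label, a short shoulder, then a ribbed screw cap 26 mm in diameter from 58 to 82 mm above its foot (best gripped by the cap, from above). 60 to 130 g. Origin: centre of its underside, z up along the bottle. It goes into the blue cup.
- stain_yellow: amber (dark brown) stain bottle with a yellow cap, standing loose on the bench; 82 mm tall over all: round body 42 mm in diameter and 50 mm high with a paper label, a short shoulder, then a ribbed screw cap 26 mm in diameter from 58 to 82 mm above its foot (best gripped by the cap, from above). 60 to 130 g. Origin: centre of its underside, z up along the bottle. It goes into the yellow cup.
- stain_green: amber (dark brown) stain bottle with a green cap, standing loose on the bench; 82 mm tall over all: round body 42 mm in diameter and 50 mm high with a paper label, a short shoulder, then a ribbed screw cap 26 mm in diameter from 58 to 82 mm above its foot (best gripped by the cap, from above). 60 to 130 g. Origin: centre of its underside, z up along the bottle. It goes into the green cup.
- white_redcap: look-alike that stays: a WHITE plastic bottle with a red cap, standing loose on the bench among the stain bottles; 82 mm tall over all: round body 42 mm in diameter and 50 mm high with a paper label, a short shoulder, then a ribbed screw cap 26 mm in diameter from 58 to 82 mm above its foot (best gripped by the cap, from above). 60 to 130 g. Origin: centre of its underside, z up along the bottle.
- amber_whitecap: look-alike that stays: an amber bottle with a WHITE cap, standing loose on the bench among the stain bottles; 82 mm tall over all: round body 42 mm in diameter and 50 mm high with a paper label, a short shoulder, then a ribbed screw cap 26 mm in diameter from 58 to 82 mm above its foot (best gripped by the cap, from above). 60 to 130 g. Origin: centre of its underside, z up along the bottle.
- cup_red: red square open cup, fixed in the grey caddy: 66 x 66 mm outside, 60 x 60 mm inside, 30 mm high, floor 3 mm thick. Origin: centre of its underside (4 mm above the bench), z up, x and y along its sides; a seated bottle's foot is 3 mm above it, the rim 30 mm. The caddy: a grey tray 190 x 190 mm with 22 mm walls; it does not move.
- cup_blue: blue square open cup, fixed in the grey caddy: 66 x 66 mm outside, 60 x 60 mm inside, 30 mm high, floor 3 mm thick. Origin: centre of its underside (4 mm above the bench), z up, x and y along its sides; a seated bottle's foot is 3 mm above it, the rim 30 mm. The cups stand two by two, 80 mm between centres, colours in any order.
- cup_yellow: yellow square open cup, fixed in the grey caddy: 66 x 66 mm outside, 60 x 60 mm inside, 30 mm high, floor 3 mm thick. Origin: centre of its underside (4 mm above the bench), z up, x and y along its sides; a seated bottle's foot is 3 mm above it, the rim 30 mm. The caddy has at either end a low steel handle, up to 38 mm above the bench, 17 mm out.
- cup_green: green square open cup, fixed in the grey caddy: 66 x 66 mm outside, 60 x 60 mm inside, 30 mm high, floor 3 mm thick. Origin: centre of its underside (4 mm above the bench), z up, x and y along its sides; a seated bottle's foot is 3 mm above it, the rim 30 mm. Any of the four positions in the caddy may be this one.

How it is judged (in metres and radians):
At the end, for the whole second after the job is handed in: Each of the four stain bottles stands upright (within 0.15 rad), at rest, on the floor of the cup of its cap's colour (foot less than 8 mm above the cup's underside, within 20 mm of its centre); both look-alikes stand upright and at rest within 30 mm of where they started (horizontal distance between stain_red and cup_red below 0.02 m and z of stain_red in the frame of cup_red below 0.008 m and angle between each of stain_red, stain_blue, stain_yellow, stain_green, white_redcap, amber_whitecap's own z axis and vertical below 0.15 rad and linear speed of each of stain_red, stain_blue, stain_yellow, stain_green, white_redcap, amber_whitecap below 0.02 m/s and horizontal distance between stain_blue and cup_blue below 0.02 m and z of stain_blue in the frame of cup_blue below 0.008 m and horizontal distance between stain_yellow and cup_yellow below 0.02 m and z of stain_yellow in the frame of cup_yellow below 0.008 m and horizontal distance between stain_green and cup_green below 0.02 m and z of stain_green in the frame of cup_green below 0.008 m and distance of each of white_redcap, amber_whitecap from where it was at the start of the episode below 0.03 m); the robot touches nothing.
It fails at once if a look-alike is carried off or pushed away (more than 30 mm from its place) (distance of any of white_redcap, amber_whitecap from where it was at the start of the episode above 0.03 m).
It fails at once if a bottle tips over (leans more than 0.8 rad) (angle between any of stain_red, stain_blue, stain_yellow, stain_green, white_redcap, amber_whitecap's own z axis and vertical above 0.8 rad).
It fails at once if a glass bottle is dropped (faster than 0.8 m/s while the fingers do not hold it, a fall of some 30 mm) ((linear speed of stain_red above 0.8 m/s and contact force between stain_red and the fingers below 0.05 N) or (linear speed of stain_blue above 0.8 m/s and contact force between stain_blue and the fingers below 0.05 N) or (linear speed of stain_yellow above 0.8 m/s and contact force between stain_yellow and the fingers below 0.05 N) or (linear speed of stain_green above 0.8 m/s and contact force between stain_green and the fingers below 0.05 N)).
It also fails if it takes over 104 s, if anything falls off the work surface, if the arm or the gripper's body presses on something with over 40 N, if the wrist force passes 120 N, or if a joint passes its speed limit or range.

## Working session

There is one attempt and no reset: what is moved stays moved. The work goes in short steps, Python scripts to look and compute and a tool call to move; the robot and the scene stay as the last step left them, time stands still between calls to the robot, and variables do not carry over. Pictures are saved under pics/ and viewed, and the job is handed in when it is done.

Besides the shell and the picture viewer there is one more tool, called as name(argument=value, ...) on one line, values as JSON. send_rows: Moves the arm, as the interface text tells. Its arguments: {"type":"object","properties":{"commands":{"type":"string"},"grip_force":{"type":"number"}},"required":["commands"]}

```bash
mkdir -p pics; ls
python3 - <<'E'
from station import manip
import cv2
s=manip.sense();print({k:(v if not hasattr(v,'round') else v) for k,v in s.items()})
for n in ("top","scene"):
    im=manip.get_image(n);cv2.imwrite(f"pics/{n}0.png",im["color"][:,:,::-1])
    print(n,{k:im[k] for k in("vertical_fov","cx","cy","k1","T")})
E
```

```text
pics
{'clock': 0.0, 'joint_pos': array([-8.44855070e+01,  1.48510726e+01,  1.18697641e+00,  7.64179742e+01,
       -9.07975994e-04,  8.12577889e+01]), 'joint_velocities': array([ 0.08102672, -0.00936567,  0.05130186,  0.07176319,  0.02605928,
        0.03736017]), 'joint_efforts': array([-5.40354313e-05, -5.55639374e+01,  3.44533682e+01,  1.38250255e-02,
       -9.07208278e-05,  1.17608971e-05]), 'ee_pos': array([ 0.13541704, -0.53273987,  0.23064414]), 'tool_rot': array([[ 2.46266602e-01, -9.69202114e-01, -1.53423795e-04],
       [-9.69201088e-01, -2.46266567e-01,  1.42424637e-03],
       [-1.41816574e-03, -2.02045805e-04, -9.99998974e-01]]), 'ft_force': array([-0.56521767,  0.62056802, -0.70823006]), 'wrist_torque': array([ 0.03985026,  0.03855956, -0.02633832]), 'gripper_width': 0.08554803089941561}
top {'vertical_fov': 44.288051378741734, 'cx': 318.5236527312702, 'cy': 201.8169512910955, 'k1': -0.12279773320152362, 'T': array([[-0.00884677,  0.99368391, -0.11186611,  0.4357154 ],
       [-0.99994298, -0.00946011, -0.00495318, -0.01514827],
       [-0.00598016,  0.11181591,  0.99371094,  1.04227365],
       [ 0.        ,  0.        ,  0.        ,  1.        ]])}
scene {'vertical_fov': 42.7635734693237, 'cx': 310.8669178786217, 'cy': 191.8144805423357, 'k1': -0.12083664119059652, 'T': array([[-0.72973448, -0.36663743,  0.57711748,  1.23308303],
       [ 0.68349336, -0.41340603,  0.60160808,  0.73701033],
       [ 0.01801181,  0.83347012,  0.55227088,  0.71199156],
       [ 0.        ,  0.        ,  0.        ,  1.        ]])}
```

View pics/top0.png

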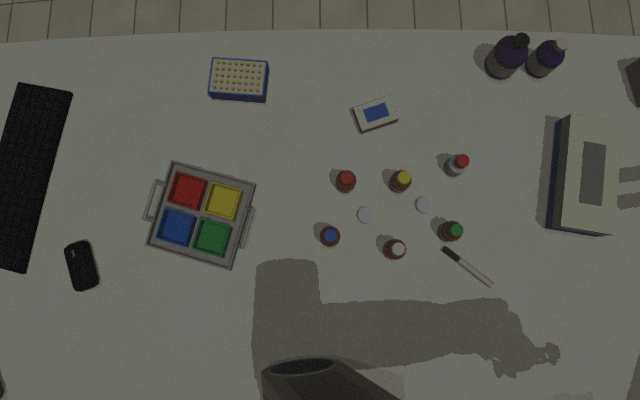

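View pics/scene0.png

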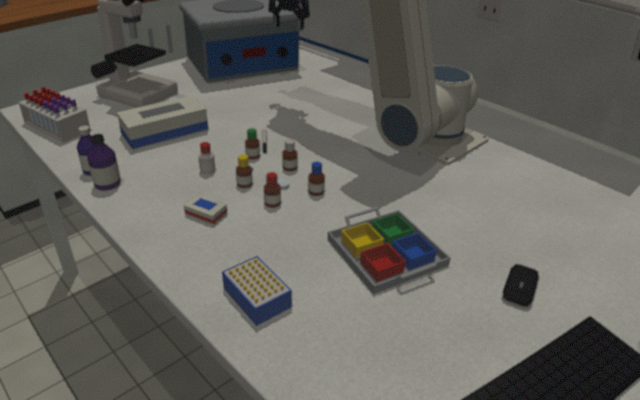

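The top view shows the stain caps: red at (346,178), blue (330,236), yellow (403,178) and green (456,230). The look-alikes are white/red cap at (461,160) and amber/white cap at (397,249). The cups are red (187,190), yellow (223,202), blue (177,227) and green (212,237). Next I'll measure positions by ray casting.

```bash
cat > h.py <<'E'
import numpy as np,cv2
from station import manip
def K(im):
    f=im["color"].shape[0]/2/np.tan(np.radians(im["vertical_fov"]/2))
    return np.array([[f,0,im["cx"]],[0,f,im["cy"]],[0,0,1.]]),np.array([im["k1"],0,0,0,0])
def rays(im,uv):
    k,d=K(im);p=cv2.undistortPoints(np.array(uv,float).reshape(-1,1,2),k,d).reshape(-1,2)
    D=np.c_[p[:,0],-p[:,1],-np.ones(len(p))]
    return im["T"][:3,3],D@im["T"][:3,:3].T
def onplane(im,uv,z):
    o,D=rays(im,uv);return o+D*((z-o[2])/D[:,2])[:,None]
def cloud(im):
    h,w=im["z_map"].shape;v,u=np.mgrid[:h,:w]
    o,D=rays(im,np.c_[u.ravel(),v.ravel()])
    return (o+D*im["z_map"].reshape(-1,1)).reshape(h,w,3)
def masks(im):
    hsv=cv2.cvtColor(im["color"],cv2.COLOR_RGB2HSV);H,S,V=cv2.split(hsv)
    s=(S>130)&(V>50)
    return dict(red=s&((H<6)|(H>174))&(V>90),yellow=s&(H>20)&(H<35)&(V>80),green=s&(H>45)&(H<85),blue=s&(H>95)&(H<125))
E
python3 - <<'E'
from h import *
for n in("top","scene"):
    im=manip.get_image(n);P=cloud(im)
    for c,m in masks(im).items():
        nn,l,st,ce=cv2.connectedComponentsWithStats(m.astype(np.uint8))
        for i in range(1,nn):
            if st[i,4]<25: continue
            q=P[l==i];z=np.median(q[:,2])
            top=q[q[:,2]>.076]
            print(n,c,st[i],ce[i].round(1),"medz",z.round(3),"n",len(top),"top",np.median(top,0).round(4) if len(top) else "", "minmax",q.min(0).round(3),q.max(0).round(3), "pl70",onplane(im,[ce[i]],.075)[0].round(4))
E
```

```text
top red [458 155  11  11  99] [463.1 159.8] medz 0.083 n 99 top [ 0.6256 -0.3006  0.0827] minmax [ 0.436 -0.312  0.078] [ 0.636 -0.015  1.042] pl70 [ 0.6272 -0.3031  0.075 ]
top red [341 172  12  11 105] [346.6 177. ] medz 0.083 n 105 top [ 0.5926 -0.0669  0.0828] minmax [ 0.582 -0.077  0.079] [ 0.603 -0.055  0.087] pl70 [ 0.5939 -0.0668  0.075 ]
top red [174 177  29  29 569] [188.  190.8] medz 0.008 n 6 top [ 0.4357 -0.0151  1.0423] minmax [ 0.436 -0.015  0.001] [0.609 0.3   1.042] pl70 [0.5693 0.2514 0.075 ]
top yellow [398 171  13  13 126] [403.8 177.1] medz 0.083 n 124 top [ 0.5915 -0.1801  0.0828] minmax [ 0.579 -0.192  0.073] [ 0.604 -0.168  0.087] pl70 [ 0.5927 -0.1812  0.075 ]
top yellow [203 182  38  38 896] [222.6 200.7] medz 0.009 n 1 top [ 0.4357 -0.0151  1.0423] minmax [ 0.436 -0.015  0.002] [0.593 0.23  1.042] pl70 [0.5486 0.1808 0.075 ]
top green [197 220  33  37 546] [211.8 236.3] medz 0.008 n 3 top [ 0.4357 -0.0151  1.0423] minmax [ 0.436 -0.015  0.003] [0.513 0.249 1.042] pl70 [0.4779 0.2016 0.075 ]
top blue [364 103  24  19 275] [375.5 112. ] medz 0.031 n 3 top [ 0
[... 1876 characters left out ...]
 -0.0266  0.0819] minmax [ 0.472 -0.039  0.065] [ 0.495 -0.017  0.085] pl70 [ 0.4831 -0.0272  0.075 ]
scene blue [195 199  20  10 101] [204.6 203.7] medz 0.031 n 0 top  minmax [ 0.724 -0.156  0.028] [ 0.757 -0.11   0.034] pl70 [ 0.7728 -0.0762  0.075 ]
scene blue [393 233  43  35 831] [414.4 249.3] medz 0.022 n 1 top [1.2331 0.737  0.712 ] minmax [0.446 0.241 0.003] [1.233 0.737 0.712] pl70 [0.555  0.3255 0.075 ]
scene blue [228 280  38  32  82] [244.1 296.8] medz 0.041 n 0 top  minmax [0.844 0.122 0.027] [0.866 0.22  0.046] pl70 [0.8783 0.2062 0.075 ]
scene blue [271 292  19  12  29] [280.  297.1] medz 0.042 n 0 top  minmax [0.791 0.22  0.036] [0.832 0.225 0.045] pl70 [0.8323 0.248  0.075 ]
```

send_rows(commands="0 0 0 -0.147 60; 0 0 0 -0.147 60; 0 0 0 -0.147 60; 0 0 0 -0.147 60; 0 0 0 -0.147 60; 0 0 0 -0.147 60; 0 0 0 -0.147 60; 0 0 0 -0.147 60", grip_force=40)

```text
clock: 1.0
ee_pos: [0.1354, -0.533, 0.2311]
tool_rot: [[0.99, -0.139, -0.0], [-0.139, -0.99, 0.0], [-0.0, -0.0, -1.0]]
ft_force: [-0.8, -0.6, 0.3]
gripper_width: 0.0601
```

send_rows(commands="0 0 0 -0.146 60; 30 -40 0 0 60; 30 -40 0 0 60; 30 -40 0 0 60; 40 -40 0 0 60; 40 -40 0 0 60; 40 -40 0 0 60; 40 -40 0 0 60")

```text
clock: 1.8
ee_pos: [0.3678, -0.2699, 0.2314]
tool_rot: [[1.0, -0.0, 0.0], [-0.0, -1.0, -0.0], [0.0, 0.0, -1.0]]
ft_force: [-0.0, -0.8, -1.0]
gripper_width: 0.0599
```

send_rows(commands="40 -40 0 0 60; 40 -30 0 0 60; 40 -5 0 0 60; 40 0 0 0 60; 20 0 0 0 60; 0 0 0 0 60; 0 0 0 0 60")

```text
clock: 2.5
ee_pos: [0.542, -0.201, 0.2306]
tool_rot: [[1.0, 0.001, -0.001], [0.001, -1.0, 0.001], [-0.001, -0.001, -1.0]]
ft_force: [0.5, -0.1, 0.2]
gripper_width: 0.0602
```

Run:
```python
from h import *
s=manip.sense();print(s["clock"],s["ee_pos"],s["tool_rot"].round(4),s["gripper_width"])
im=manip.get_image("wrist");cv2.imwrite("pics/w1.png",im["color"][:,:,::-1]);print(im["T"].round(3),im["vertical_fov"])
```

```text
2.5 [ 0.54200737 -0.20104107  0.23063204] [[ 1.0e+00  6.0e-04 -1.3e-03]
 [ 6.0e-04 -1.0e+00  6.0e-04]
 [-1.3e-03 -6.0e-04 -1.0e+00]] 0.06017121406814985
[[ 1.    -0.     0.001  0.542]
 [-0.     0.953  0.303 -0.123]
 [-0.001 -0.303  0.953  0.373]
 [ 0.     0.     0.     1.   ]] 70.44843090481439
```

View pics/w1.png

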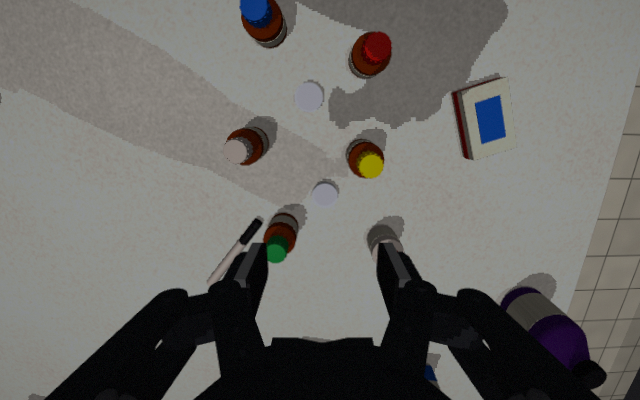

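The wrist view shows all the bottles: yellow (371,165), red (377,47), blue (257,8, cropped), green (278,248), amber/white (236,150) and white/red behind the finger at (385,240).

```bash
cat >> h.py <<'E'
def caps(n,extra=False):
    im=manip.get_image(n);P=cloud(im);M=masks(im)
    for c,m in M.items():
        m=cv2.dilate(m.astype(np.uint8),np.ones((5,5)))>0
        m&=(P[:,:,2]>.0785)&(P[:,:,2]<.09)
        nn,l,st,ce=cv2.connectedComponentsWithStats(m.astype(np.uint8))
        for i in range(1,nn):
            if st[i,4]<20: continue
            q=P[l==i]
            u=np.argwhere(l==i)[:,::-1]
            w=onplane(im,u,.082)[:,:2]
            (cx,cy),r=cv2.minEnclosingCircle(w.astype(np.float32))
            print(n,c,"px",ce[i].round(1),"n",st[i,4],"centroid",w.mean(0).round(4),"circ",round(cx,4),round(cy,4),"r",round(r,4),"z",np.median(q[:,2]).round(4))
    return im,P
E
python3 - <<'E'
from h import *
for n in("wrist","top","scene"): caps(n)
E
```

```text
wrist red px [371.2  53.3] n 165 centroid [ 0.5875 -0.0734] circ 0.5892 -0.0719 r 0.0108 z 0.0819
wrist yellow px [370.5 165.5] n 490 centroid [ 0.5918 -0.1803] circ 0.5914 -0.1805 r 0.0136 z 0.0821
wrist green px [276.1 252.4] n 323 centroid [ 0.4881 -0.2818] circ 0.4877 -0.2821 r 0.0138 z 0.0823
wrist blue px [254.    9.2] n 533 centroid [ 0.4797 -0.0362] circ 0.48 -0.0337 r 0.0137 z 0.0818
top red px [349.8 179. ] n 41 centroid [ 0.5886 -0.0726] circ 0.5886 -0.073 r 0.0101 z 0.0824
top yellow px [403.9 176.7] n 137 centroid [ 0.5923 -0.1802] circ 0.5923 -0.1801 r 0.0137 z 0.0827
top blue px [329.9 234.6] n 141 centroid [ 0.4791 -0.0321] circ 0.4793 -0.0321 r 0.0132 z 0.0828
scene red px [39. 97.] n 25 centroid [ 0.8516 -0.931 ] circ 0.8542 -0.9286 r 0.0356 z 0.087
scene red px [204.4 144.1] n 42 centroid [ 0.6285 -0.2967] circ 0.6303 -0.2967 r 0.0146 z 0.0815
scene yellow px [242.9 156.6] n 56 centroid [ 0.593  -0.1773] circ 0.5944 -0.1769 r 0.0164 z 0.0824
scene green px [251.7 130.6] n 34 centroid [ 0.4891 -0.2767] circ 0.49 -0.2765 r 0.0139 z 0.0807
scene blue px [291.4  51.5] n 38 centroid [-0.0413 -0.7167] circ -0.0405 -0.7179 r 0.0512 z 0.0847
scene blue px [214.   61.4] n 48 centroid [ 0.2481 -0.8184] circ 0.2488 -0.817 r 0.0318 z 0.0849
scene blue px [316.1 164.1] n 61 centroid [ 0.4816 -0.0301] circ 0.483 -0.0315 r 0.0165 z 0.0827
```

send_rows(commands="25 -11 0 0 60; 25 -10 20 0 60; 0 0 40 0 60; 0 0 30 0 60; 0 0 25 0 60; 0 0 15 0 60; 0 0 0 0 60; 0 0 0 0 60")

```text
clock: 3.5
ee_pos: [0.592, -0.1806, 0.1021]
tool_rot: [[1.0, -0.001, 0.0], [-0.001, -1.0, -0.0], [0.0, 0.0, -1.0]]
ft_force: [-0.1, -0.3, 0.5]
gripper_width: 0.0599
```

Run:
```python
from h import *
s=manip.sense();print(s["clock"],s["ee_pos"])
im,P=caps("wrist");cv2.imwrite("pics/w2.png",im["color"][:,:,::-1])
```

```text
3.5 [ 0.59201796 -0.1806327   0.10213446]
wrist red px [325.2  36.7] n 2124 centroid [ 0.5935 -0.0672] circ 0.5933 -0.0676 r 0.0135 z 0.082
wrist yellow px [323.  235.7] n 1246 centroid [ 0.5924 -0.1795] circ 0.5921 -0.1796 r 0.0137 z 0.0821
wrist green px [193.7 361.4] n 274 centroid [ 0.4941 -0.2845] circ 0.4917 -0.2838 r 0.0133 z 0.0821
```

View pics/w2.png

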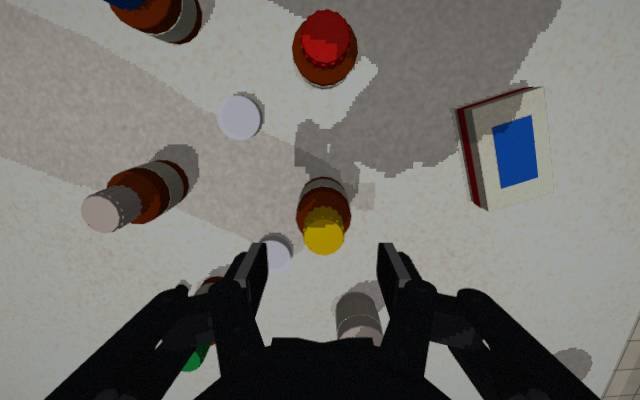

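The yellow cap (323,236) sits centred between the fingers. I'll descend and grip.

send_rows(commands="0 -1 22 0 60; 0 0 20 0 60; 0 0 0 0 60; 0 0 0 0 20; 0 0 0 0 20; 0 0 0 0 20; 0 0 0 0 20; 0 0 0 0 20", grip_force=50)

```text
clock: 4.35
ee_pos: [0.593, -0.1797, 0.0611]
tool_rot: [[1.0, -0.0, 0.003], [-0.0, -1.0, -0.001], [0.003, 0.001, -1.0]]
ft_force: [-0.7, 0.8, 5.9]
gripper_width: 0.024
```

send_rows(commands="0 0 -5 0 20; 0 0 -10 0 20; 0 0 -20 0 20; 0 0 -30 0 20; 0 0 -30 0 20; 0 0 -20 0 20; 0 0 0 0 20")

```text
clock: 5.05
ee_pos: [0.5934, -0.1798, 0.1782]
tool_rot: [[1.0, 0.0, 0.005], [0.0, -1.0, -0.002], [0.005, 0.002, -1.0]]
ft_force: [0.3, 0.1, -1.4]
gripper_width: 0.024
```

Run:
```python
from h import *
s=manip.sense();print(s["clock"],s["ee_pos"],s["gripper_width"],s["ft_force"])
im=manip.get_image("wrist");cv2.imwrite("pics/w3.png",im["color"][:,:,::-1])
im=manip.get_image("scene");cv2.imwrite("pics/s3.png",cv2.resize(im["color"][60:260,150:470,::-1],None,fx=2,fy=2))
```

```text
5.05 [ 0.59343465 -0.17980318  0.17822332] 0.023959753228024596 [ 0.27680934  0.05331106 -1.35336853]
```

View pics/w3.png

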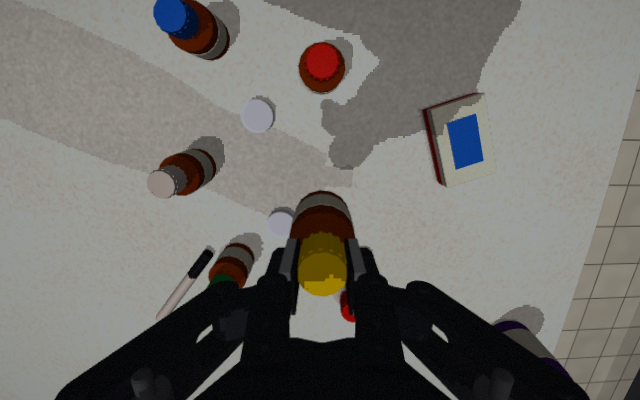

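View pics/s3.png

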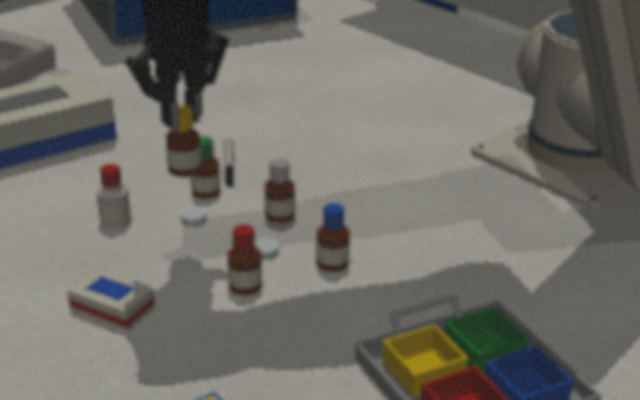

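The yellow bottle hangs upright in the gripper (cap at 322,263). I'll carry it toward the caddy and measure the cups from the wrist camera.

send_rows(commands="0 -10 -10 0 20; 0 -25 0 0 20; -5 -30 0 0 20; -10 -35 0 0 20; -10 -35 0 0 20; -10 -35 0 0 20; -10 -35 0 0 20; -5 -20 0 0 20")

```text
clock: 5.95
ee_pos: [0.5405, 0.0486, 0.184]
tool_rot: [[1.0, 0.002, -0.002], [0.002, -1.0, 0.001], [-0.002, -0.001, -1.0]]
ft_force: [-1.3, 0.0, -0.5]
gripper_width: 0.0241
```

send_rows(commands="0 -15 0 0 20; 0 -5 0 0 20; 0 0 0 0 20; 0 0 0 0 20")

```text
clock: 6.35
ee_pos: [0.5425, 0.0651, 0.184]
tool_rot: [[1.0, -0.001, -0.0], [-0.001, -1.0, -0.0], [-0.0, 0.0, -1.0]]
ft_force: [-1.3, 0.3, -1.4]
gripper_width: 0.0242
```

```bash
cat > cups.py <<'E'
from h import *
import sys
def cups(n,save=None):
    im=manip.get_image(n);P=cloud(im)
    k=cv2.cvtColor(im["color"],cv2.COLOR_RGB2HSV)
    if save: cv2.imwrite(save,im["color"][:,:,::-1])
    H,S,V=cv2.split(k);s=(S>110)&(V>30)
    M=dict(red=s&((H<6)|(H>174)),yellow=s&(H>20)&(H<35),green=s&(H>45)&(H<85),blue=s&(H>95)&(H<125))
    out={}
    for c,m in M.items():
        m=m&(P[:,:,2]<.05)&(P[:,:,2]>-.01)&(P[:,:,1]>.08)&(P[:,:,1]<.36)&(P[:,:,0]<.68)
        nn,l,st,ce=cv2.connectedComponentsWithStats(cv2.morphologyEx(m.astype(np.uint8),cv2.MORPH_CLOSE,np.ones((5,5))))
        if nn<2: continue
        i=1+np.argmax(st[1:,4]);
        # rim points: near top of cup
        r=(l==i)&(P[:,:,2]>.029)
        u=np.argwhere(r)[:,::-1]
        if len(u)<8: print(n,c,"few",st[i]);continue
        w=onplane(im,u,.034)[:,:2]
        (cx,cy),(a,b),t=cv2.minAreaRect((w*1000).astype(np.float32))
        f=(l==i)&(P[:,:,2]<.012); uf=np.argwhere(f)[:,::-1]
        wf=onplane(im,uf,.007)[:,:2] if len(uf) else np.zeros((1,2))
        rf=cv2.minAreaRect((wf*1000).astype(np.float32)) if len(uf)>5 else None
        print(n,c,"rim",round(cx,1),round(cy,1),"size",round(a,1),round(b,1),"ang",round(t,1),"floor",rf and [np.round(x,1) for x in rf])
E
python3 - <<'E'
from cups import *
s=manip.sense();print(s["clock"],s["ee_pos"])
cups("wrist","pics/w4.png");cups("top");cups("scene")
E
```

```text
6.35 [0.5424853  0.06507175 0.18401871]
wrist red rim 571.4 230.0 size 63.3 14.7 ang 0.4 floor [array([571.9, 236.1]), array([68.6, 19.6]), np.float64(0.4)]
wrist yellow rim 555.8 190.4 size 66.6 66.1 ang 73.8 floor [array([556.6, 194.3]), array([73.7, 72.2]), np.float64(73.7)]
wrist green rim 479.4 212.2 size 66.3 68.0 ang 74.5 floor [array([475. , 218.4]), array([74.7, 76.4]), np.float64(74.8)]
top red rim 560.2 306.2 size 8.4 2.1 ang 1.5 floor None
top blue rim 507.6 316.4 size 13.2 65.0 ang 75.5 floor [array([507.6, 316.2]), array([10.3, 60.7]), np.float64(73.0)]
scene red rim 581.8 271.4 size 70.7 71.3 ang 74.4 floor [array([576.7, 267. ]), array([69.8, 68.5]), np.float64(73.9)]
scene yellow rim 558.1 193.6 size 73.2 71.0 ang 73.3 floor [array([551.3, 187.7]), array([65.4, 83.7]), np.float64(85.9)]
scene green rim 482.4 218.3 size 69.3 68.0 ang 74.0 floor [array([468.3, 214.7]), array([73.2, 47.2]), np.float64(61.7)]
scene blue rim 504.8 294.1 size 76.2 70.5 ang 74.4 floor [array([497.1, 289.6]), array([73.5, 65.4]), np.float64(68.9)]
```

View pics/w4.png

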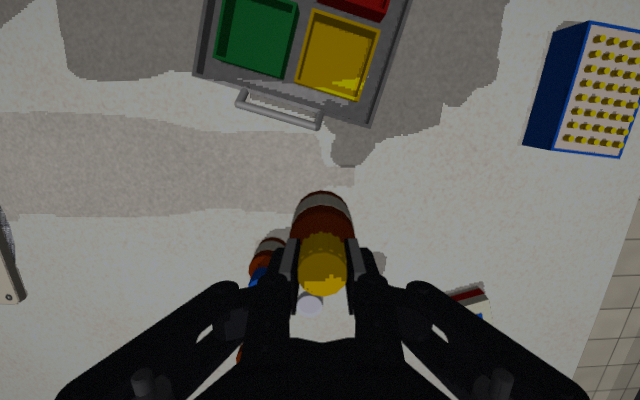

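Wrist view: yellow cup (338,55), green (256,37); the two measure 79.4 mm apart, as specified. Yellow is at (0.556, 0.190) and green at (0.479, 0.212). Extrapolating gives red about (0.578, 0.267) and blue about (0.501, 0.289). Next I'll place the yellow bottle.

send_rows(commands="2 -15 0 0 20; 3 -30 0 0 20; 3 -35 0 0 20; 3 -30 0 0 20; 2 -15 0 0 20; 0 0 0 0 20; 0 0 0 0 20")

```text
clock: 7.2
ee_pos: [0.5551, 0.1906, 0.1841]
tool_rot: [[1.0, 0.0, -0.0], [0.0, -1.0, -0.0], [-0.0, 0.0, -1.0]]
ft_force: [-0.0, -0.8, -0.3]
gripper_width: 0.0239
```

Run:
```python
from cups import *
s=manip.sense();print(s["clock"],s["ee_pos"],s["ft_force"])
cups("wrist","pics/w5.png")
```

```text
7.2 [0.5551283  0.19055292 0.18407737] [-0.01318473 -0.77364277 -0.30280465]
wrist red rim 577.7 267.3 size 65.8 66.0 ang 73.6 floor [array([578.8, 270.2]), array([67.3, 61.4]), np.float64(73.7)]
wrist yellow rim 555.2 190.8 size 66.8 66.1 ang 73.7 floor [array([559.4, 191.1]), array([65.4, 69.9]), np.float64(75.5)]
wrist green rim 478.8 213.6 size 67.3 66.1 ang 73.7 floor [array([479.3, 213.3]), array([65.4, 64.3]), np.float64(73.5)]
wrist blue rim 501.5 289.9 size 66.0 67.0 ang 73.5 floor [array([496.8, 292.6]), array([70.6, 73.2]), np.float64(76.2)]
```

View pics/w5.png

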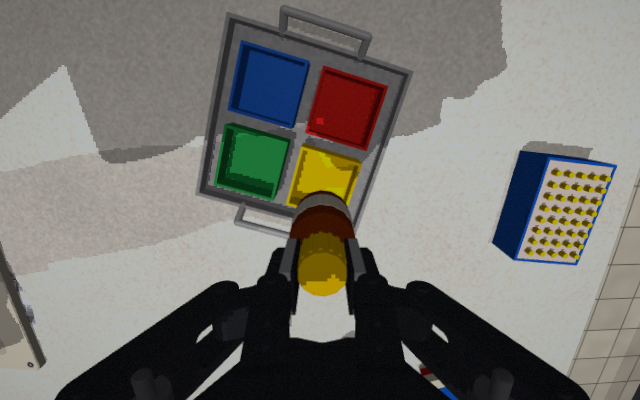

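All four cups agree with the 80 mm grid, and the tool is over the yellow centre. I'll lower it.

send_rows(commands="0 0 25 0 20; 0 0 30 0 20; 0 0 25 0 20; 0 0 15 0 20; 0 0 10 0 20; 0 0 5 0 20; 0 0 3 0 20; 0 0 0 0 20")

```text
clock: 8.05
ee_pos: [0.5555, 0.1905, 0.0716]
tool_rot: [[1.0, -0.0, 0.001], [-0.0, -1.0, 0.0], [0.001, -0.0, -1.0]]
ft_force: [0.3, 0.2, -1.0]
gripper_width: 0.0243
```

send_rows(commands="0 0 2 0 20; 0 0 1 0 20; 0 0 0 0 20")

```text
clock: 8.35
ee_pos: [0.5552, 0.1908, 0.0685]
tool_rot: [[1.0, 0.0, 0.0], [0.0, -1.0, 0.0], [0.0, -0.0, -1.0]]
ft_force: [-0.5, 0.4, -2.1]
gripper_width: 0.0242
```

send_rows(commands="0 0 1 0 20; 0 0 0 0 20")

```text
clock: 8.55
ee_pos: [0.5553, 0.1909, 0.0681]
tool_rot: [[1.0, 0.0, 0.001], [0.0, -1.0, 0.0], [0.001, -0.0, -1.0]]
ft_force: [-2.6, 0.1, 5.6]
gripper_width: 0.0243
```

send_rows(commands="0 0 1 0 20; 0 0 0 0 20")

```text
clock: 8.75
ee_pos: [0.5554, 0.1909, 0.0681]
tool_rot: [[1.0, 0.0, 0.002], [0.0, -1.0, 0.0], [0.002, -0.0, -1.0]]
ft_force: [-4.9, -0.1, 13.8]
gripper_width: 0.0243
```

It's seated (force rises to 14 N). I'll ease off, release and rise.

send_rows(commands="0 0 -1.5 0 20; 0 0 0 0 32; 0 0 0 0 42; 0 0 0 0 50; 0 0 0 0 50; 0 0 -20 0 50; 0 0 -30 0 50; 0 0 -40 0 50")

```text
clock: 9.55
ee_pos: [0.5543, 0.1905, 0.1573]
tool_rot: [[1.0, -0.0, -0.003], [-0.0, -1.0, -0.001], [-0.003, 0.001, -1.0]]
ft_force: [0.7, 0.2, -1.2]
gripper_width: 0.0501
```

send_rows(commands="0 10 -10 0 50; 0 30 0 0 50; 0 40 0 0 50; 0 20 0 0 50; 0 0 0 0 50; 0 0 0 0 50")

```text
clock: 10.15
ee_pos: [0.5551, 0.0904, 0.1675]
tool_rot: [[1.0, -0.001, -0.0], [-0.001, -1.0, 0.0], [-0.0, -0.0, -1.0]]
ft_force: [-0.3, 0.9, 0.6]
gripper_width: 0.0499
```

Run:
```python
from cups import *
s=manip.sense();print(s["clock"],s["ee_pos"],s["ft_force"])
caps("wrist");cups("wrist","pics/w6.png");caps("top")
```

```text
10.15 [0.55513186 0.09042147 0.1675168 ] [-0.30068596  0.92127905  0.58124353]
wrist yellow px [322.   77.7] n 971 centroid [0.555  0.1904] circ 0.5547 0.1903 r 0.014 z 0.0889
wrist red rim 573.7 242.0 size 71.9 32.1 ang 0.2 floor [array([574.8, 247. ]), array([75.6, 39.6]), np.float64(0.2)]
wrist yellow rim 555.6 190.6 size 66.4 65.8 ang 73.7 floor [array([555.5, 192.9]), array([72.5, 72.8]), np.float64(74.2)]
wrist green rim 479.7 212.9 size 65.7 67.9 ang 73.9 floor [array([478.7, 212.3]), array([66.5, 66. ]), np.float64(73.9)]
wrist blue rim 505.4 257.1 size 13.4 47.7 ang 74.4 floor [array([494.9, 258.3]), array([17.8, 67.7]), np.float64(89.3)]
top red px [462.5 160.3] n 131 centroid [ 0.6249 -0.2997] circ 0.6249 -0.2995 r 0.0138 z 0.0822
top red px [346.4 176.9] n 134 centroid [ 0.5929 -0.066 ] circ 0.5927 -0.0662 r 0.0136 z 0.0826
top green px [456.5 230.7] n 81 centroid [ 0.4839 -0.2817] circ 0.4854 -0.2808 r 0.0129 z 0.0823
top blue px [329.8 234.7] n 142 centroid [ 0.4791 -0.0318] circ 0.479 -0.0317 r 0.0133 z 0.0827
```

View pics/w6.png

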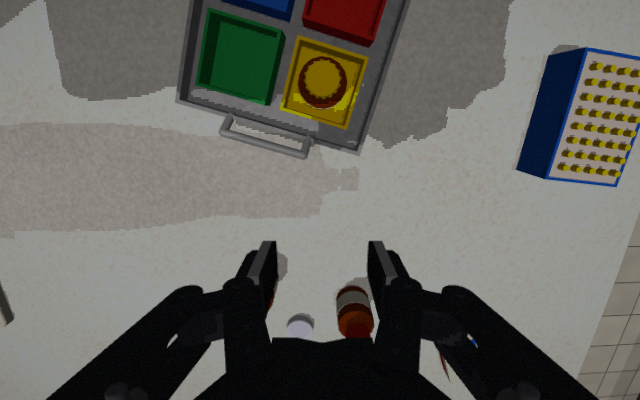

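Yellow is seated: its cap at (322,78) measures 0.089 m high and centred. Next, red.

send_rows(commands="8 30 0 0 50; 10 40 0 0 55; 10 40 0 0 60; 10 33 0 0 60; 0 15 20 0 60; 0 0 25 0 60; 0 0 20 0 60; 0 0 0 0 60")

```text
clock: 11.1
ee_pos: [0.5919, -0.0662, 0.1]
tool_rot: [[1.0, 0.001, -0.005], [0.001, -1.0, 0.001], [-0.005, -0.001, -1.0]]
ft_force: [-0.4, 1.2, 0.3]
gripper_width: 0.0602
```

Run:
```python
from cups import *
s=manip.sense();print(s["clock"],s["ee_pos"],s["ft_force"])
im,_=caps("wrist");cv2.imwrite("pics/w7.png",im["color"][:,:,::-1])
```

```text
11.1 [ 0.59190482 -0.06624437  0.10004221] [-0.41776381  1.22718658  0.26933037]
wrist red px [325.  239.9] n 1131 centroid [ 0.5933 -0.0669] circ 0.593 -0.0658 r 0.0135 z 0.0822
wrist blue px [137.3 185.4] n 1479 centroid [ 0.4807 -0.0317] circ 0.4812 -0.0324 r 0.0144 z 0.082
```

View pics/w7.png

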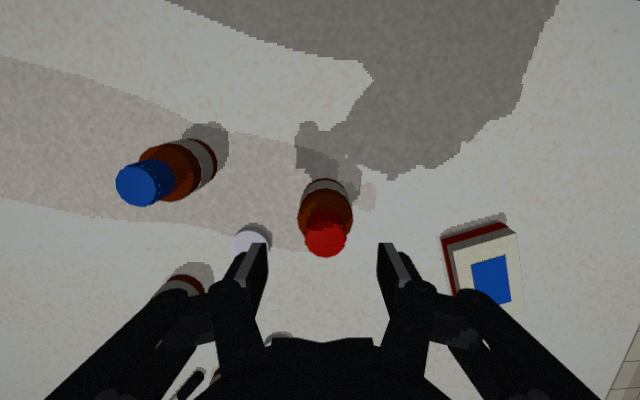

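The red cap on an amber body (325,240) is centred. Descend and grip.

send_rows(commands="0 0 22 0 60; 0 0 18 0 60; 0 0 0 0 60; 0 0 0 0 20; 0 0 0 0 20; 0 0 0 0 20; 0 0 0 0 20; 0 0 0 0 20")

```text
clock: 11.95
ee_pos: [0.594, -0.0674, 0.0645]
tool_rot: [[1.0, 0.0, 0.003], [0.0, -1.0, -0.0], [0.003, 0.0, -1.0]]
ft_force: [-1.9, 0.7, 6.3]
gripper_width: 0.0243
```

send_rows(commands="0 0 -5 0 20; 0 0 -10 0 20; 0 0 -25 0 20; 0 0 -35 0 20; 0 0 -35 0 20; 0 -10 -15 0 20; 0 -25 0 0 20; 0 -30 0 0 20")

```text
clock: 12.75
ee_pos: [0.5935, -0.0024, 0.1895]
tool_rot: [[1.0, -0.002, 0.002], [-0.002, -1.0, -0.0], [0.002, 0.0, -1.0]]
ft_force: [0.7, -0.0, -1.2]
gripper_width: 0.0242
```

send_rows(commands="-2 -35 0 0 20; -2 -40 0 0 20; -2 -40 0 0 20; -2 -40 0 0 20; -2 -40 0 0 20; -3 -40 0 0 20; -3 -25 0 0 20; 0 -10 0 0 20")

```text
clock: 13.55
ee_pos: [0.5765, 0.2702, 0.1886]
tool_rot: [[1.0, 0.003, 0.0], [0.003, -1.0, 0.0], [0.0, -0.0, -1.0]]
ft_force: [-0.6, -0.6, -1.0]
gripper_width: 0.0242
```

send_rows(commands="0 0 0 0 20; 0 0 0 0 20")

```text
clock: 13.75
ee_pos: [0.5774, 0.267, 0.1881]
tool_rot: [[1.0, -0.0, 0.0], [-0.0, -1.0, -0.0], [0.0, 0.0, -1.0]]
ft_force: [0.4, -0.3, -1.1]
gripper_width: 0.0244
```

Run:
```python
from cups import *
s=manip.sense();print(s["clock"],s["ee_pos"],s["ft_force"])
cups("wrist","pics/w8.png")
```

```text
13.75 [0.57735522 0.26696969 0.18806678] [ 0.37530047 -0.32348839 -1.09885268]
wrist red rim 577.6 267.4 size 66.9 65.5 ang 73.8 floor [array([580.2, 268.1]), array([65.3, 66.9]), np.float64(75.5)]
wrist yellow rim 532.2 208.3 size 47.7 12.0 ang 74.4 floor [array([530.3, 202. ]), array([59.8, 12. ]), np.float64(72.2)]
wrist green rim 480.0 216.0 size 71.5 66.8 ang 73.9 floor [array([473.3, 205.7]), array([87.1, 69.6]), np.float64(70.6)]
wrist blue rim 501.1 290.1 size 67.2 66.1 ang 73.8 floor [array([495.6, 286.3]), array([76.6, 74.1]), np.float64(73.8)]
```

View pics/w8.png

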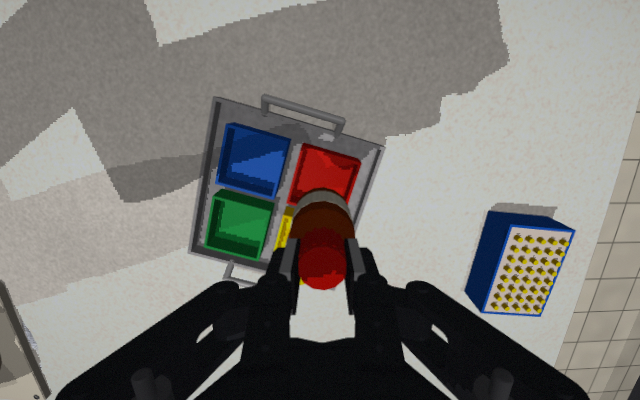

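Over the red cup (325,172), centred. Lowering.

send_rows(commands="0 0 25 0 20; 0 0 30 0 20; 0 0 25 0 20; 0 0 17 0 20; 0 0 10 0 20; 0 0 5 0 20; 0 0 3 0 20; 0 0 0 0 20")

```text
clock: 14.6
ee_pos: [0.5776, 0.2675, 0.0732]
tool_rot: [[1.0, -0.0, 0.001], [-0.0, -1.0, 0.0], [0.001, -0.0, -1.0]]
ft_force: [0.2, 0.2, -1.1]
gripper_width: 0.0239
```

send_rows(commands="0 0 1 0 20; 0 0 0 0 20")

```text
clock: 14.8
ee_pos: [0.5774, 0.2678, 0.0723]
tool_rot: [[1.0, 0.0, 0.001], [0.0, -1.0, 0.0], [0.001, -0.0, -1.0]]
ft_force: [0.4, 0.2, -1.3]
gripper_width: 0.0243
```

send_rows(commands="0 0 1 0 20; 0 0 0 0 20")

```text
clock: 15.0
ee_pos: [0.5775, 0.2679, 0.0716]
tool_rot: [[1.0, 0.0, 0.001], [0.0, -1.0, 0.0], [0.001, -0.0, -1.0]]
ft_force: [-0.5, -0.9, 4.0]
gripper_width: 0.0239
```

send_rows(commands="0 0 0 0 32; 0 0 0 0 42; 0 0 0 0 50; 0 0 0 0 50; 0 0 -20 0 50; 0 0 -30 0 50; 0 0 -45 0 50; 0 20 0 0 50")

```text
clock: 15.8
ee_pos: [0.5793, 0.2497, 0.1716]
tool_rot: [[1.0, 0.002, 0.008], [0.002, -1.0, 0.003], [0.008, -0.003, -1.0]]
ft_force: [0.9, 0.8, -0.7]
gripper_width: 0.0501
```

send_rows(commands="-10 40 0 0 50; -15 40 0 0 50; -20 40 0 0 55; -20 40 0 0 60; -15 40 0 0 60; -10 40 0 0 60; -7 28 0 0 60; 0 12 0 0 60")

```text
clock: 16.6
ee_pos: [0.4795, -0.0343, 0.166]
tool_rot: [[1.0, -0.002, 0.0], [-0.002, -1.0, -0.0], [0.0, 0.0, -1.0]]
ft_force: [-0.1, 1.0, 0.2]
gripper_width: 0.0599
```

send_rows(commands="0 0 20 0 60; 0 0 25 0 60; 0 0 20 0 60; 0 0 0 0 60; 0 0 0 0 60")

```text
clock: 17.1
ee_pos: [0.4805, -0.0319, 0.1011]
tool_rot: [[1.0, 0.0, -0.0], [0.0, -1.0, 0.0], [-0.0, -0.0, -1.0]]
ft_force: [0.7, -0.4, 0.9]
gripper_width: 0.0599
```

Run:
```python
from cups import *
s=manip.sense();print(s["clock"],s["ee_pos"],s["ft_force"])
im,_=caps("wrist");cv2.imwrite("pics/w9.png",im["color"][:,:,::-1])
caps("top")
```

```text
17.1 [ 0.48050623 -0.03192311  0.10110307] [ 0.72575812 -0.3745379   0.90334336]
wrist blue px [319.8 237.3] n 1253 centroid [ 0.4788 -0.0314] circ 0.4789 -0.0316 r 0.0137 z 0.0821
top red px [462.4 160.2] n 129 centroid [ 0.625  -0.2997] circ 0.624 -0.2998 r 0.0141 z 0.0826
top red px [179.  187.1] n 77 centroid [0.5761 0.268 ] circ 0.5767 0.2693 r 0.0137 z 0.0885
top yellow px [213.4 199.6] n 20 centroid [0.5502 0.1979] circ 0.5514 0.1957 r 0.0106 z 0.089
top yellow px [221.  197.2] n 27 centroid [0.5549 0.1828] circ 0.5513 0.1836 r 0.0051 z 0.0882
top green px [457.6 227.8] n 73 centroid [ 0.4896 -0.2841] circ 0.4873 -0.2828 r 0.0127 z 0.0826
```

View pics/w9.png

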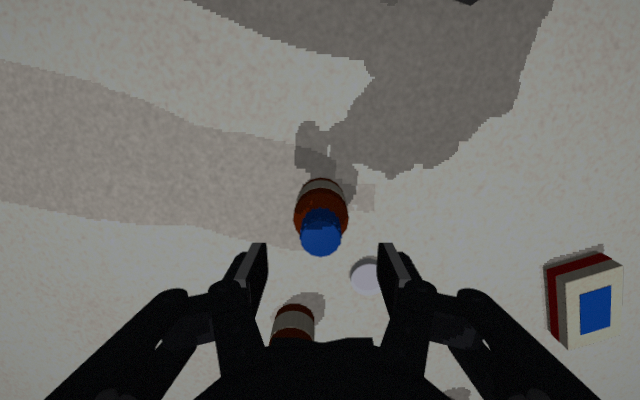

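The red bottle stands in its cup (top 0.0885 m). The blue cap is at (320,237) between the fingers, so I'll grip it.

send_rows(commands="-1.5 0 22 0 60; 0 0 18 0 60; 0 0 0 0 60; 0 0 0 0 20; 0 0 0 0 20; 0 0 0 0 20; 0 0 0 0 20; 0 0 0 0 20")

```text
clock: 18.0
ee_pos: [0.4795, -0.0324, 0.0623]
tool_rot: [[1.0, 0.0, 0.002], [0.0, -1.0, -0.001], [0.002, 0.001, -1.0]]
ft_force: [-0.4, 0.3, 6.3]
gripper_width: 0.024
```

send_rows(commands="0 0 -5 0 20; 0 0 -10 0 20; 0 0 -25 0 20; 0 0 -35 0 20; 0 0 -35 0 20; 0 -10 -15 0 20; 0 -25 0 0 20; 0 -30 0 0 20")

```text
clock: 18.8
ee_pos: [0.4791, 0.0328, 0.1875]
tool_rot: [[1.0, -0.002, 0.002], [-0.002, -1.0, -0.0], [0.002, 0.0, -1.0]]
ft_force: [1.3, 0.2, -0.5]
gripper_width: 0.0238
```

send_rows(commands="3 -35 0 0 20; 3 -40 0 0 20; 4 -40 0 0 20; 4 -40 0 0 20; 4 -40 0 0 20; 4 -32 0 0 20; 0 -20 0 0 20; 0 -10 0 0 20")

```text
clock: 19.6
ee_pos: [0.5005, 0.2914, 0.1864]
tool_rot: [[1.0, 0.002, 0.0], [0.002, -1.0, 0.0], [0.0, -0.0, -1.0]]
ft_force: [-0.2, -0.1, -0.7]
gripper_width: 0.0246
```

send_rows(commands="0 0 0 0 20; 0 0 0 0 20")

```text
clock: 19.8
ee_pos: [0.5006, 0.289, 0.1861]
tool_rot: [[1.0, -0.0, 0.0], [-0.0, -1.0, -0.0], [0.0, 0.0, -1.0]]
ft_force: [0.2, -1.2, -1.2]
gripper_width: 0.0245
```

Run:
```python
from cups import *
s=manip.sense();print(s["clock"],s["ee_pos"],s["ft_force"])
cups("wrist","pics/w10.png")
```

```text
19.8 [0.50064248 0.28902847 0.18607465] [ 0.23282077 -1.16482257 -1.22983441]
wrist red rim 577.5 268.1 size 68.6 67.8 ang 73.8 floor [array([577.9, 267.7]), array([65.3, 66.4]), np.float64(73.6)]
wrist yellow rim 574.9 208.4 size 40.3 79.8 ang 34.5 floor [array([579. , 197.8]), array([44.8, 98.8]), np.float64(35.4)]
wrist green rim 453.6 235.7 size 54.4 10.0 ang 63.4 floor [array([454.7, 224.9]), array([57.4, 13.1]), np.float64(72.1)]
wrist blue rim 501.0 289.9 size 66.7 65.6 ang 73.7 floor [array([503.6, 289.5]), array([65.3, 66.9]), np.float64(74.0)]
```

View pics/w10.png

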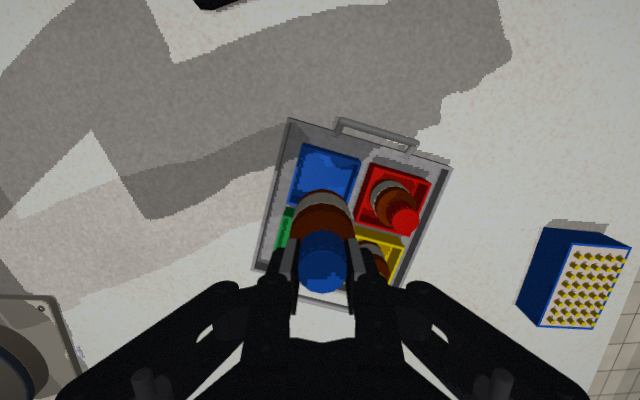

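Over the blue cup. The red neighbour's cap is 77 mm off in x, so the fingers clear it.

send_rows(commands="0 -1 25 0 20; 0 0 30 0 20; 0 0 25 0 20; 0 0 17 0 20; 0 0 10 0 20; 0 0 5 0 20; 0 0 2 0 20; 0 0 0 0 20")

```text
clock: 20.65
ee_pos: [0.5011, 0.2906, 0.0724]
tool_rot: [[1.0, -0.0, 0.001], [-0.0, -1.0, 0.0], [0.001, -0.0, -1.0]]
ft_force: [0.9, 0.5, -1.1]
gripper_width: 0.024
```

send_rows(commands="0 0 1 0 20; 0 0 0 0 20")

```text
clock: 20.85
ee_pos: [0.5009, 0.2908, 0.0713]
tool_rot: [[1.0, 0.0, 0.001], [0.0, -1.0, 0.0], [0.001, -0.0, -1.0]]
ft_force: [-0.7, 0.3, -1.3]
gripper_width: 0.024
```

send_rows(commands="0 0 1 0 20; 0 0 0 0 20")

```text
clock: 21.05
ee_pos: [0.5007, 0.2908, 0.0698]
tool_rot: [[1.0, 0.0, 0.0], [0.0, -1.0, 0.0], [0.0, -0.0, -1.0]]
ft_force: [0.2, -0.9, -1.9]
gripper_width: 0.0241
```

send_rows(commands="0 0 1 0 20; 0 0 0 0 20")

```text
clock: 21.25
ee_pos: [0.5008, 0.2908, 0.0693]
tool_rot: [[1.0, 0.0, 0.001], [0.0, -1.0, 0.0], [0.001, -0.0, -1.0]]
ft_force: [-1.0, 0.1, 3.3]
gripper_width: 0.0242
```

Contact. Release, then go to green.

send_rows(commands="0 0 0 0 32; 0 0 0 0 42; 0 0 0 0 50; 0 0 0 0 50; 0 0 -20 0 50; 0 0 -30 0 50; 0 0 -45 0 50; 0 23 0 0 50")

```text
clock: 22.05
ee_pos: [0.5029, 0.2698, 0.1692]
tool_rot: [[1.0, 0.002, 0.008], [0.002, -1.0, 0.003], [0.008, -0.003, -1.0]]
ft_force: [1.3, -0.6, -1.2]
gripper_width: 0.05
```

send_rows(commands="0 40 0 0 50; -3 50 0 0 50; -2 50 0 0 50; -2 50 0 0 50; -2 50 0 0 50; -2 50 0 0 50; -2 50 0 0 60; 0 50 0 0 60")

```text
clock: 22.85
ee_pos: [0.4872, -0.124, 0.164]
tool_rot: [[1.0, -0.0, 0.001], [-0.0, -1.0, -0.0], [0.001, 0.0, -1.0]]
ft_force: [2.0, 0.7, -0.3]
gripper_width: 0.0601
```

send_rows(commands="0 50 0 0 60; 0 50 0 0 60; 0 35 0 0 60; 0 20 0 0 60; 0 5 15 0 60; 0 0 25 0 60; 0 0 20 0 60; 0 0 0 0 60")

```text
clock: 23.65
ee_pos: [0.4866, -0.2806, 0.1014]
tool_rot: [[1.0, 0.0, -0.004], [0.0, -1.0, 0.003], [-0.004, -0.003, -1.0]]
ft_force: [-0.2, 0.6, 0.2]
gripper_width: 0.0598
```

Run:
```python
from cups import *
s=manip.sense();print(s["clock"],s["ee_pos"],s["ft_force"])
im,_=caps("wrist");cv2.imwrite("pics/w11.png",im["color"][:,:,::-1])
caps("top")
```

```text
23.65 [ 0.48659844 -0.2805508   0.10140377] [-0.22565479  0.58421181  0.16424659]
wrist red px [530.3 263.8] n 1108 centroid [ 0.6245 -0.3   ] circ 0.6247 -0.2992 r 0.0148 z 0.0821
wrist green px [322.4 239.8] n 1224 centroid [ 0.4864 -0.2818] circ 0.4866 -0.2819 r 0.0136 z 0.0822
top red px [462.4 160.2] n 128 centroid [ 0.625  -0.2997] circ 0.6248 -0.2998 r 0.0136 z 0.0826
top red px [179.6 186.7] n 63 centroid [0.5769 0.2668] circ 0.576 0.269 r 0.0137 z 0.0881
top yellow px [219.1 197.2] n 50 centroid [0.5548 0.1865] circ 0.5553 0.1897 r 0.0141 z 0.0885
top green px [455.5 229.7] n 100 centroid [ 0.4859 -0.2798] circ 0.4863 -0.2814 r 0.0129 z 0.0822
top blue px [167.4 225.8] n 85 centroid [0.4988 0.2898] circ 0.4994 0.2916 r 0.0154 z 0.0884
```

View pics/w11.png

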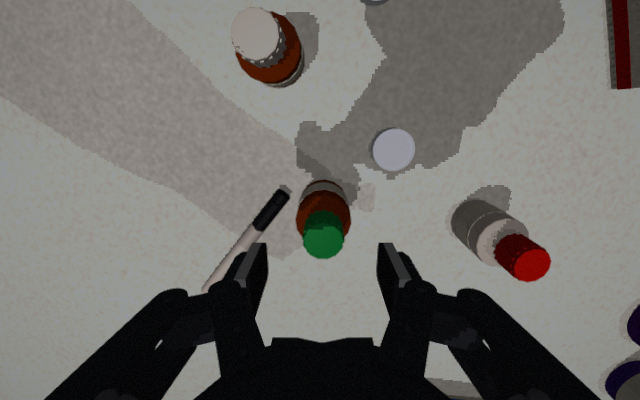

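Blue is seated (top 0.088 m). The green cap (322,240) is centred, so grip it.

send_rows(commands="0 0 22 0 60; 0 0 18 0 60; 0 0 0 0 60; 0 0 0 0 20; 0 0 0 0 20; 0 0 0 0 20; 0 0 0 0 20; 0 0 0 0 20")

```text
clock: 24.55
ee_pos: [0.4883, -0.2825, 0.0654]
tool_rot: [[1.0, -0.0, 0.002], [-0.0, -1.0, -0.002], [0.002, 0.002, -1.0]]
ft_force: [-1.9, 0.1, 6.4]
gripper_width: 0.0242
```

send_rows(commands="0 0 -5 0 20; 0 0 -10 0 20; 0 0 -25 0 20; 0 0 -35 0 20; 0 0 -35 0 20; 0 0 -15 0 20; 0 -10 0 0 20; 0 -25 0 0 20")

```text
clock: 25.35
ee_pos: [0.4877, -0.2474, 0.1887]
tool_rot: [[1.0, -0.002, 0.0], [-0.002, -1.0, -0.0], [0.0, 0.0, -1.0]]
ft_force: [0.3, 0.3, -2.1]
gripper_width: 0.0239
```

send_rows(commands="0 -35 0 0 20; 0 -40 0 0 20; 0 -40 0 0 20; 0 -40 0 0 20; 0 -40 0 0 20; -3 -40 0 0 20; -3 -40 0 0 20; -3 -40 0 0 20")

```text
clock: 26.15
ee_pos: [0.4774, 0.0701, 0.188]
tool_rot: [[1.0, 0.0, -0.001], [0.0, -1.0, 0.0], [-0.001, -0.0, -1.0]]
ft_force: [0.5, -0.5, -1.1]
gripper_width: 0.0239
```

send_rows(commands="0 -40 0 0 20; 0 -40 0 0 20; 0 -35 0 0 20; 0 -20 0 0 20; 0 -10 0 0 20; 0 0 0 0 20; 0 0 0 0 20")

```text
clock: 26.85
ee_pos: [0.4784, 0.2125, 0.1884]
tool_rot: [[1.0, 0.0, -0.001], [0.0, -1.0, -0.0], [-0.001, 0.0, -1.0]]
ft_force: [0.3, -1.3, -0.8]
gripper_width: 0.0241
```

Run:
```python
from cups import *
s=manip.sense();print(s["clock"],s["ee_pos"],s["ft_force"])
cups("wrist","pics/w12.png")
```

```text
26.85 [0.47835725 0.21246928 0.18842354] [ 0.26438816 -1.28233536 -0.79485226]
wrist red rim 576.4 267.6 size 66.1 69.4 ang 73.9 floor [array([584.3, 268.5]), array([67.1, 78.9]), np.float64(73.9)]
wrist yellow rim 554.9 190.6 size 67.1 69.2 ang 74.2 floor [array([562.2, 189.2]), array([65.3, 80.1]), np.float64(74.3)]
wrist green rim 478.8 213.5 size 65.8 65.3 ang 73.7 floor [array([479. , 213.4]), array([65., 63.]), np.float64(73.6)]
wrist blue rim 501.0 289.7 size 65.8 66.0 ang 73.7 floor [array([501.9, 292.6]), array([67.2, 61.1]), np.float64(73.6)]
```

View pics/w12.png

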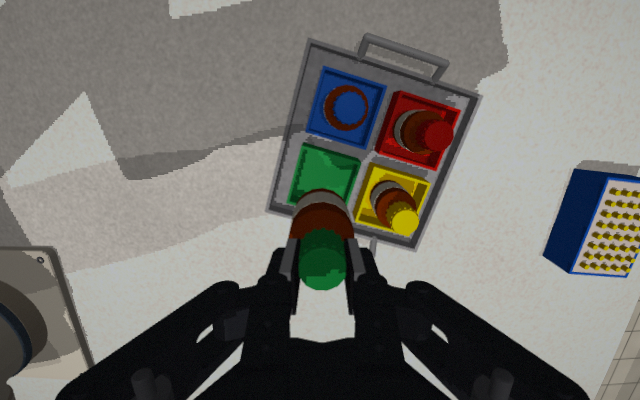

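Over the green cup, on centre. The other three stand in theirs. Lowering.

send_rows(commands="0 -1 25 0 20; 0 0 30 0 20; 0 0 25 0 20; 0 0 17 0 20; 0 0 10 0 20; 0 0 5 0 20; 0 0 2 0 20; 0 0 0 0 20")

```text
clock: 27.7
ee_pos: [0.4791, 0.2139, 0.0753]
tool_rot: [[1.0, -0.0, 0.001], [-0.0, -1.0, 0.0], [0.001, -0.0, -1.0]]
ft_force: [-0.2, -0.5, -1.7]
gripper_width: 0.0238
```

send_rows(commands="0 0 1 0 20; 0 0 0 0 20")

```text
clock: 27.9
ee_pos: [0.479, 0.2141, 0.0742]
tool_rot: [[1.0, 0.0, 0.001], [0.0, -1.0, 0.0], [0.001, -0.0, -1.0]]
ft_force: [-0.4, 0.1, -1.7]
gripper_width: 0.0243
```

send_rows(commands="0 0 1 0 20; 0 0 0 0 20")

```text
clock: 28.1
ee_pos: [0.4787, 0.2141, 0.0728]
tool_rot: [[1.0, 0.0, 0.0], [0.0, -1.0, 0.0], [0.0, -0.0, -1.0]]
ft_force: [0.0, -0.8, -0.6]
gripper_width: 0.0238
```

send_rows(commands="0 0 1 0 20; 0 0 0 0 20")

```text
clock: 28.3
ee_pos: [0.4788, 0.2142, 0.0725]
tool_rot: [[1.0, 0.0, 0.001], [0.0, -1.0, 0.0], [0.001, -0.0, -1.0]]
ft_force: [-2.0, 0.3, 6.4]
gripper_width: 0.0238
```

Seated. Release, retreat and check everything.

send_rows(commands="0 0 0 0 32; 0 0 0 0 42; 0 0 0 0 50; 0 0 0 0 50; 0 0 -20 0 50; 0 0 -30 0 50; 0 0 -40 0 50; 0 20 -40 0 50")

```text
clock: 29.1
ee_pos: [0.4784, 0.1949, 0.2029]
tool_rot: [[1.0, 0.002, -0.001], [0.002, -1.0, 0.0], [-0.001, -0.0, -1.0]]
ft_force: [0.9, -0.5, -0.4]
gripper_width: 0.0501
```

send_rows(commands="0 40 -10 0 50; 0 50 0 0 50; 0 40 0 0 50; 0 20 0 0 50; 0 0 0 0 50; 0 0 0 0 50")

```text
clock: 29.7
ee_pos: [0.4787, 0.0439, 0.2118]
tool_rot: [[1.0, -0.001, -0.0], [-0.001, -1.0, 0.0], [-0.0, -0.0, -1.0]]
ft_force: [-0.2, 0.4, 0.0]
gripper_width: 0.0501
```

Run:
```python
from cups import *
s=manip.sense();print(s["clock"],s["ee_pos"],s["ft_force"])
for n in("wrist","scene","top"):
    im,_=caps(n);cv2.imwrite(f"pics/f_{n}.png",im["color"][:,:,::-1])
```

```text
29.7 [0.47871897 0.04388733 0.21176972] [-1.66263123e-01  3.68472376e-01  7.79823636e-05]
wrist yellow px [411.5  25.7] n 825 centroid [0.5558 0.1904] circ 0.5552 0.1905 r 0.015 z 0.0888
wrist green px [319.9   4.2] n 234 centroid [0.477  0.2065] circ 0.4771 0.2089 r 0.0119 z 0.0884
scene red px [39.1 97. ] n 29 centroid [ 0.8511 -0.9314] circ 0.8542 -0.9286 r 0.0356 z 0.0874
scene red px [204.6 144.3] n 46 centroid [ 0.6286 -0.2954] circ 0.6285 -0.2953 r 0.0157 z 0.0811
scene red px [385.4 236.9] n 96 centroid [0.5749 0.2672] circ 0.5732 0.2662 r 0.0173 z 0.0882
scene yellow px [363.1 215.8] n 99 centroid [0.5548 0.1896] circ 0.5536 0.1869 r 0.0202 z 0.0873
scene green px [395.4 206.9] n 72 centroid [0.4785 0.2147] circ 0.4768 0.2118 r 0.0192 z 0.0866
scene blue px [291.3  51.6] n 40 centroid [-0.04   -0.7162] circ -0.0363 -0.7131 r 0.0459 z 0.0839
scene blue px [255.4  56.1] n 134 centroid [ 0.0977 -0.764 ] circ 0.1076 -0.7501 r 0.0999 z 0.0844
scene blue px [214.4  61.5] n 57 centroid [ 0.2476 -0.8164] circ 0.2495 -0.8101 r 0.0365 z 0.0832
scene blue px [418.4 227. ] n 109 centroid [0.4991 0.292 ] circ 0.4973 0.291 r 0.0198 z 0.0875
top red px [462.3 160.1] n 130 centroid [ 0.6253 -0.2994] circ 0.6255 -0.2988 r 0.0135 z 0.0821
top red px [179.8 187.3] n 63 centroid [0.5757 0.2663] circ 0.5769 0.2676 r 0.0135 z 0.088
top blue px [167.4 226. ] n 82 centroid [0.4984 0.2898] circ 0.4983 0.2908 r 0.0146 z 0.0886
```

View pics/f_top.png

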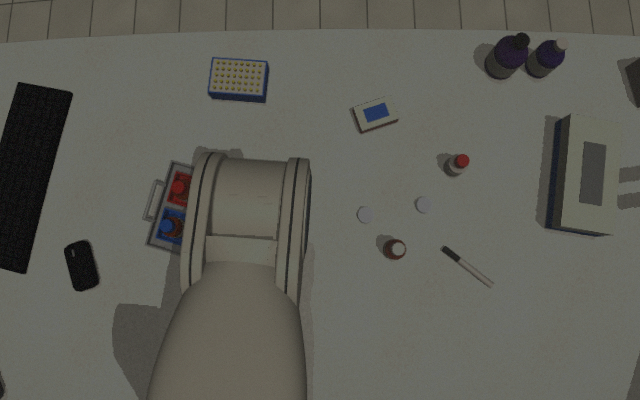

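View pics/f_scene.png

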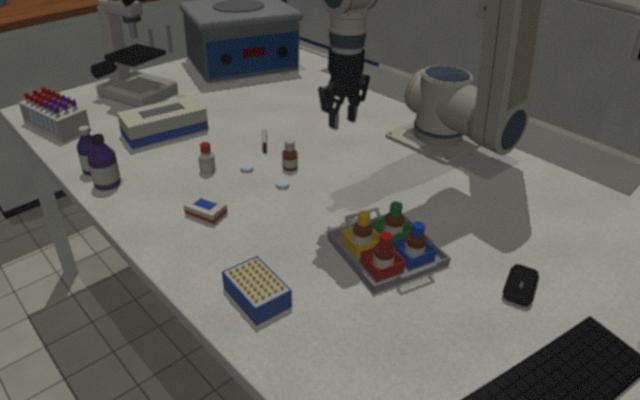

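The scene view shows yellow (363,216), green (395,207), red (385,237) and blue (418,227) upright in their cups. The look-alikes at (205,158) and (290,156) are where they started, and the arm is clear. I'll hand it in.

```bash
python3 -c "
from station import manip
print(manip.sign_off())"
```

```text
the job is handed in; nothing more can be done
None
```

All four stain bottles are standing in the cups of their cap colours, and I handed the job in at about 30 s of the 104 s allowed. I carried yellow, red, blue and green by the cap, lowered each until the wrist force showed contact with the floor, then released.

- **Seating:** in the last views each cap was within about 3 mm of its cup's centre, apart from two 5–8 mm readings covered next. The cap tops read 87–89 mm high, which fits a foot on the cup floor.
- **Look-alikes:** the white bottle measured within 1 mm of its earlier position. I only compared the white-capped amber bottle by eye; it sits at the same pixels, upright.
- **Clearance:** the arm ended clear of everything.
- **What disagreed:**
    - The scene camera's positions differed from the top and wrist cameras by up to about 8 mm early on. I used the wrist camera for grasping and placing.
    - In the last check the arm hid yellow and green from the top camera, so those two rest on the scene and wrist views. Green was cut off at the edge of the wrist picture, which gave a centre about 5–7 mm off. The wrist and scene readings of green agreed to about 8 mm.

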